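Pin the board test fixture and hold its lid at the balance point

ROBOT

A 6-joint arm with a two-finger parallel gripper is mounted at the origin on the work surface. World frame = base frame: x ahead of the robot, y to its left, z up, the work surface at z = 0. Lengths are in m, angles in degrees, forces in N, time in s.
With the tool pointing down it reaches from about 0.25 to 0.725 m from the base axis. Payload 9.7 kg.
Tool frame: the origin (TCP) lies midway between the tips of the shut fingers; the grasp point (between the pads) lies 19 mm behind it; z points along the fingers, x is the direction in which the jaws open and shut, and the axes are right-handed (so a half turn about z gives the same grasp; the last joint's range is limited). The gripper opens to 85 mm and grips with 20 to 120 N. Pads are 22 mm wide; open, the fingers measure 114 mm over their backs; the gripper's body (76 mm by 85 mm) begins 54 mm behind the grasp point. The pads swing forward as they close: fully open they stand 13 mm farther back than shut.
Start: joints at [74.599, 4.979, 10.078, 95.1, 0, 90], TCP at [0.146, 0.53, 0.231] pointing down, gripper open.
Joint ranges: [-179.16, 179.16], [-48.56, 103.87], [-65.8, 70.77], [-126.05, 130.52], [-82.76, 87.17], [-180, 180]. Speed limits (degrees/s): [127.2, 127.2, 147.25, 180, 180, 180].

INTERFACE

Orientations are given as [roll, pitch, yaw] about the fixed x, y, z axes, in that order (R = Rz(yaw) Ry(pitch) Rx(roll)).
In Python, from workcell import bot, optics gives the robot as it stands.
- The arm moves only by the shell command python3 -m creep 'ROWS' [FORCE]. ROWS is JSON, a list of rows, each a list of 7 numbers: the shift along the tool's x, y, z in m, then the turn, a rotation vector about the tool's x, y, z in rad, then the opening, from 0 (shut) to 1 (fully open). A call has 1 to 8 rows; each row is the pose to reach, as a shift and turn from the pose commanded when the call began, along the tool's axes at that moment; what a row does not reach only later rows make up. A row lasts 1/10 s, in which the tool goes at most 50 mm and 8.59 degrees, less where a joint would pass 70% of its speed; a pose out of reach is approached as far as the arm can. A call with a gripper value outside its range is refused whole. The fingers move at their own pace and stop on an object; FORCE is the grip in N (left out, the last holds). Time passes only in rows, so rows that repeat a pose let the fingers close. It gives the time, the measured TCP pose, the force and the opening at its end, in the units of the state.
- bot.get_obs(): the state, without advancing time (a new reading comes with each control period).
- optics.camera(name): name is "scene" or "top"; returns the picture (400x640x3 uint8, red, green, blue); there is no depth.
- optics.camera_params(name): a dict with "camera_matrix" (3x3 intrinsics, pixels), "D" ([k1, k2, p1, p2, k3] as OpenCV has them; the pictures are not rectified), "R" (3x3) and "t" (3): a world point X has camera coordinates R X + t. Camera axes: x right, y down, z forward; pixel columns grow to the right and rows downward; lengths in m; the calibration is good to about 2 mm. A picture is of the moment at which its call begins. camera_params takes no time and is no camera call.
- bot.job_done(): hands the job in, once; it reports no verdict.
The state is a dict: "time": time; "q": joint angles; "qd": joint speeds; "joint_efforts": joint torques, N m; "ee_pos": TCP position; "tcp_rot": TCP orientation; "wrist_force": force on the tool from outside, world axes, zero at the start; "torque": the same for the moment, N m; "opening": finger opening in m.
Only numpy, scipy, OpenCV 4.12 (cv2) and the standard library are available. Lean on these libraries where they do the work, as an engineer would, in place of code of your own. Each camera call takes 0.05 s, during which the arm holds its last target.

TASK

Lock the board test fixture to its bench plate: take the thick headed pin from the rack and push it down through the aligned holes of the fork and lug beside the fixture until its flange is fully home. Then lift the fixture's hinged lid by its bar handle to its over-centre balance point, where it would fall neither shut nor open, without letting it go over backwards, and finish with the gripper still gripping the handle and holding the lid still there. Keep the lid shut until the pin is home, and leave the thin pin and the other things on the bench where they are.

Things in the scene. Friction and masses are not known exactly. Their poses are not given: they have to be found in the camera images.
- fixture: Fixed board test fixture, low black box 150 x 200 mm on a 200 x 230 mm aluminium foot plate, with a hinged lid on top. Origin on the bench under the fixture; its x points from the lid's handle towards the hinge, y towards the fork and lug, z up. The hinge line lies parallel to y at x +90 mm, 60 mm above the bench; the box's front face is at x -45 mm.
- fork_hole (a point): Centre of the pin hole's mouth, on the fork's top face, 38 mm above the bench, at x 0, y +150 mm in the fixture's frame. Steel fork (two level plates 46 x 46 x 8 mm) around an aluminium lug plate, with aligned vertical 13.5 mm holes, chamfered, open to the bench 38 mm below. A sprung ball in the lug, 15 mm below the mouth, grips the pin: its weight does not seat it, a push of 3 to 10 N does.
- hinge_mid (a point): Middle of the lid's hinge line, 60 mm above the bench; axes as the fixture's.
- handle_bar (a point): Middle of the lid's handle: a round steel bar 12 mm thick and 110 mm long, parallel to the hinge and 190 mm from it, in the lid's plane. Two arms at its ends hold it 55 mm off the lid's front edge (49 mm clear gap). Lid shut: 60 mm above the bench, over 50 mm free below. Pinched across from above, it turns between the fingers as the lid swings.
- lid (a joint): Lid angle, rad: 0 shut (level), growing as the handle rises and goes back over the hinge; 1.57 panel upright; stop at 2.2. Panel 130 x 150 x 8 mm with a block 52 x 100 x 30 mm on top near the hinge, about 0.6 kg. Because of the block it balances at 1.324 rad, 14 degrees short of upright. The hinge has slight friction: more than about 0.05 rad off balance it falls shut or over backwards.
- pin: The thick headed steel pin to use, 70 g, upright in one of the rack's two holes. Origin at the centre of its lower tip, z up along it. Shank 12 mm thick, 34 mm long, coned tip; flange 28 mm wide, 5 mm thick, underside 34 mm above the origin; grip stem 16 mm thick, from 39 to 69 mm above the origin. In the rack its tip is 6 mm above the bench; home in the fork, 34 mm below the hole's mouth.
- spare_pin: Thin headed steel pin, not used, in the rack's other hole: flange 20 mm, grip stem 10 mm, otherwise like the thick one.
- rack: Fixed grey block 60 x 120 x 40 mm with two upright through holes of 15 mm, 65 mm apart along its y; the pins' flanges rest on its top, 40 mm above the bench. Origin at the centre of its underside.
- screwdriver: Loose screwdriver, 180 mm, lying on the bench. Bystander.
- circuit_board: Loose green circuit board 60 x 90 mm. Bystander.
- wire_spool: White spool, 64 mm across, 40 mm tall. Bystander.
- heatsink: Finned aluminium heat sink 50 x 50 x 26 mm. Bystander.
- screw_tray: Grey screw tray 100 x 70 x 30 mm. Bystander.
- mug: White mug 90 mm tall. Bystander.
- multimeter: Grey hand meter 150 x 75 x 32 mm lying on its back. Bystander.

How it is judged:
By the outcome, as a careful person would: the job done as asked, in the order asked, and still so for the second after the job is handed in, while the arm keeps its last pose, push and grip.
It also fails if it takes over 61 s, if anything falls off the work surface, if the arm or the gripper's body presses on something with over 40 N, if the wrist force passes 120 N, or if a joint passes its speed limit or range.

## Working session

There is one attempt and no reset: what is moved stays moved. The work goes in short steps, Python scripts to look and compute and a shell command to move; the robot and the scene stay as the last step left them, time stands still between calls to the robot, and variables do not carry over. Pictures are saved under pics/ and viewed, and the job is handed in when it is done.

```bash
mkdir -p pics; ls
python3 - <<'E'
from workcell import bot, optics
import cv2
print(bot.get_obs())
for n in ("scene","top"):
    cv2.imwrite(f"pics/{n}0.png",optics.camera(n)[:,:,::-1]); print(n,optics.camera_params(n))
E
```

```text
pics
{'time': 0.0, 'q': array([ 7.45977057e+01,  5.01014443e+00,  1.00328558e+01,  9.50976888e+01,
       -7.67702198e-04,  9.00000573e+01]), 'qd': array([-0.08796228,  0.01050476, -0.02046929,  0.09777188, -0.01241449,
       -0.01943388]), 'joint_efforts': array([-8.79950312e-04, -5.20386815e+01,  4.64806473e+01,  1.61459885e-02,
       -5.42958514e-05,  1.84361556e-05]), 'ee_pos': array([0.14602068, 0.53002745, 0.23057791]), 'tcp_rot': array([1.79999232e+02, 7.49774614e-02, 7.45976485e+01]), 'wrist_force': array([0.27052443, 0.90040303, 0.15969607]), 'torque': array([ 0.00081627,  0.02857154, -0.0439887 ]), 'opening': 0.08506891359927182}
scene {'camera_matrix': array([[460.756802  ,   0.        , 318.91085054],
       [  0.        , 460.756802  , 195.04832429],
       [  0.        ,   0.        ,   1.        ]]), 'D': array([-0.11232328,  0.        ,  0.        ,  0.        ,  0.        ]), 'R': array([[ 0.08419694,  0.99630319,  0.01705372],
       [ 0.62443553, -0.039418  , -0.78008108],
       [-0.77652505,  0.07632939, -0.62544598]]), 't': array([ 0.05468064, -0.29711137,  1.7577356 ])}
top {'camera_matrix': array([[371.90178626,   0.        , 316.02433262],
       [  0.        , 371.90178626, 203.9992363 ],
       [  0.        ,   0.        ,   1.        ]]), 'D': array([-0.02015857,  0.        ,  0.        ,  0.        ,  0.        ]), 'R': array([[-0.02876547, -0.99901823, -0.03369146],
       [-0.9938183 ,  0.03219888, -0.106247  ],
       [ 0.10722752,  0.03042695, -0.99376882]]), 't': array([-0.04738155,  0.5797663 ,  1.02546912])}
```

View pics/scene0.png

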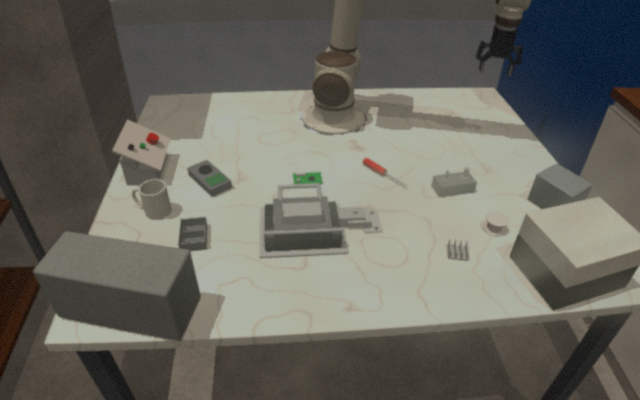

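View pics/top0.png

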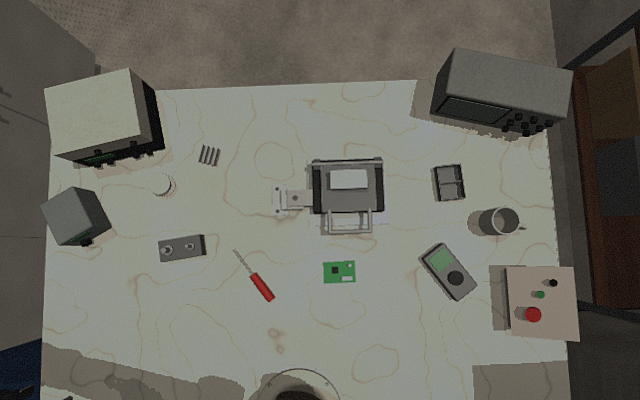

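The top view shows the rack at about (182,248), the fixture at (348,187) with its handle at (347,230), and the fork at (293,199). I'll enlarge those areas.

Run:
```python
import cv2
t=cv2.imread("pics/top0.png"); s=cv2.imread("pics/scene0.png")
def c(im,x,y,w,h,k,n): cv2.imwrite(n,cv2.resize(im[y:y+h,x:x+w],None,fx=k,fy=k,interpolation=cv2.INTER_CUBIC))
c(t,150,225,64,48,12,"pics/t_rack.png")
c(t,265,150,130,95,6,"pics/t_fix.png")
c(s,425,160,60,40,12,"pics/s_rack.png")
c(s,255,165,130,95,6,"pics/s_fix.png")
```

```text
(no output)
```

View pics/t_rack.png

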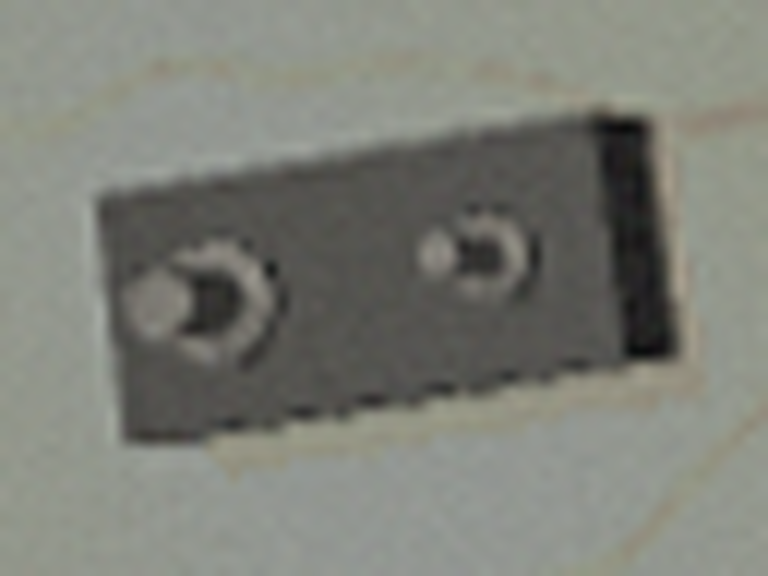

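View pics/t_fix.png

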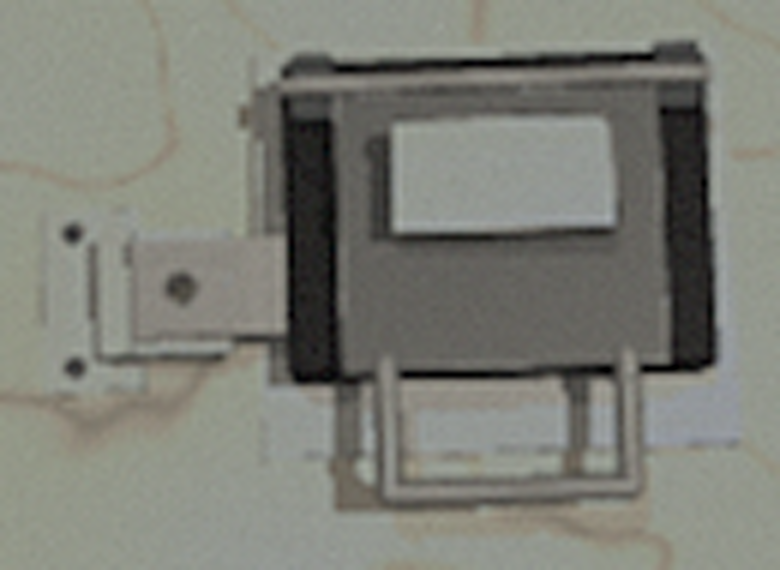

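View pics/s_rack.png

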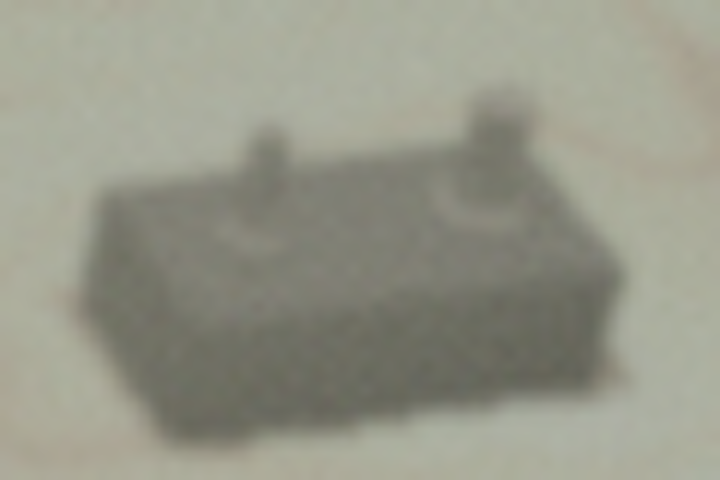

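View pics/s_fix.png

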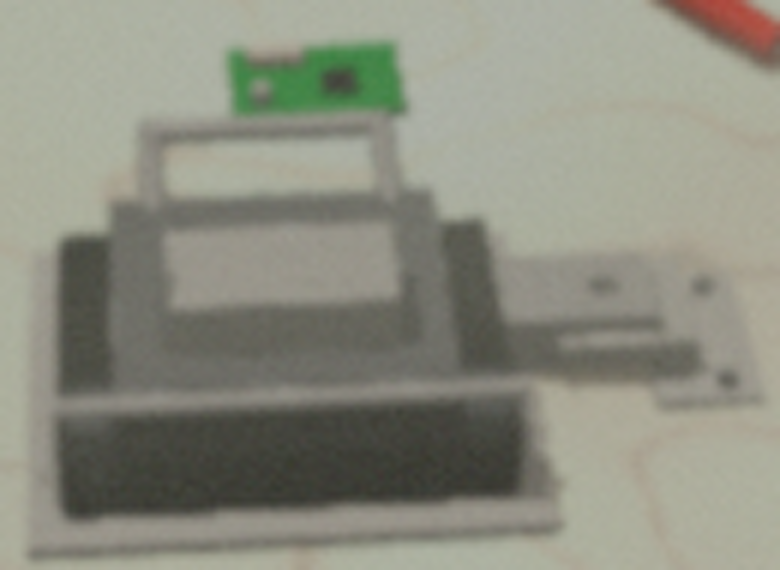

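```bash
cat > h.py <<'E'
import numpy as np, cv2
from scipy.optimize import least_squares
from workcell import bot, optics
P={n:optics.camera_params(n) for n in("top","scene")}
def proj(n,X):
    p=P[n]; return cv2.projectPoints(np.atleast_2d(np.float64(X)),cv2.Rodrigues(p["R"])[0],p["t"],p["camera_matrix"],p["D"])[0][:,0]
def unp(n,uv,z):
    p=P[n]; u=cv2.undistortPoints(np.float64(uv).reshape(-1,1,2),p["camera_matrix"],p["D"])[:,0]
    d=np.c_[u,np.ones(len(u))]@p["R"]; C=-p["R"].T@p["t"]
    return C+d*((z-C[2])/d[:,2])[:,None]
def crop(a,o,k): return (np.float64(a)+.5)/k-.5+np.float64(o)
def fit(L,init):
    # L: (cam, local xyz, uv)
    def pose(v,X):
        c,s=np.cos(v[2]),np.sin(v[2]); return np.array([v[0]+c*X[0]-s*X[1],v[1]+s*X[0]+c*X[1],X[2]])
    f=lambda v:np.concatenate([proj(n,pose(v,X))[0]-uv for n,X,uv in L])
    r=least_squares(f,init,loss="soft_l1",f_scale=.7)
    return r.x,f(r.x).reshape(-1,2),pose
E
python3 - <<'E'
from h import *
T=lambda a:crop(a,(150,225),12); S=lambda a:crop(a,(425,160),12)
print("pin top",unp("top",T([(160,306)]),.075),"flange",unp("top",T([(213,301)]),.045))
print("pin scene top",unp("scene",S([(502,103)]),.075),"flange",unp("scene",S([(483,198)]),.045))
print("spare",unp("top",T([(437,252)]),.075),unp("top",T([(488,254)]),.045))
r=unp("top",T([(98,197),(597,117),(628,360),(128,440)]),.04);print("rack",r,r.mean(0),np.linalg.norm(np.diff(r,axis=0),axis=1))
T=lambda a:crop(a,(265,150),6); S=lambda a:crop(a,(255,165),6)
print("hole",unp("top",T([(180,289)]),.038),unp("scene",S([(603,285)]),.038))
h=unp("top",T([(393,491),(628,485)]),.063);print("bar",h,h.mean(0))
h=unp("scene",S([(150,125),(385,118)]),.063);print("bar",h,h.mean(0))
L=[("top",(0,.15,.038),T((180,289))),("scene",(0,.15,.038),S((603,285))),
("top",(-.1,.055,.065),T((393,491))),("top",(-.1,-.055,.065),T((628,485))),
("scene",(-.1,-.055,.065),S((150,125))),("scene",(-.1,.055,.065),S((385,118))),
("top",(-.045,.075,.064),T((340,368))),("top",(-.045,-.075,.064),T((672,362))),
]
v,res,_=fit(L,[.5,0,0]);print(v,np.degrees(v[2]));print(res.round(2))
E
```

```text
pin top [[0.46042882 0.35514227 0.075     ]] flange [[0.46112771 0.35600408 0.045     ]]
pin scene top [[0.4611156  0.35355391 0.075     ]] flange [[0.46094484 0.35517354 0.045     ]]
spare [[0.47092161 0.29113012 0.075     ]] [[0.47030951 0.29061094 0.045     ]]
rack [[0.48624275 0.38621529 0.04      ]
 [0.50168888 0.266632   0.04      ]
 [0.44476957 0.25907029 0.04      ]
 [0.42921249 0.37816275 0.04      ]] [0.46547842 0.32252008 0.04      ] [0.12057672 0.05741939 0.12010427]
hole [[ 0.59692223 -0.00520876  0.038     ]] [[ 0.59810446 -0.00599462  0.038     ]]
bar [[ 0.49815691 -0.10224025  0.063     ]
 [ 0.49765959 -0.20862988  0.063     ]] [ 0.49790825 -0.15543506  0.063     ]
bar [[ 0.49710102 -0.21083212  0.063     ]
 [ 0.49860841 -0.09856281  0.063     ]] [ 0.49785472 -0.15469746  0.063     ]
[ 0.59825062 -0.15538287 -0.00142855] -0.08184969665086644
[[ 0.05 -0.54]
 [ 0.24  0.08]
 [-0.73 -0.07]
 [ 0.67 -0.23]
 [ 0.19 -0.34]
 [-0.58 -0.59]
 [ 0.17  0.55]
 [-0.22 -0.12]]
```

The fits agree to about 1 mm: thick pin at (0.461, 0.355), hole at (0.598, -0.0055), fixture yaw about 0 and bar at (0.498, -0.155). I'll move over the pin with the jaws along world x.

```bash
python3 -m creep '[[-0.01,0.044,0,0,0,0.15,0.6],[-0.021,0.088,0,0,0,0.3,0.6],[-0.032,0.132,0,0,0,0.45,0.6],[-0.042,0.175,0,0,0,0.6,0.6],[-0.053,0.219,0,0,0,0.75,0.6],[-0.064,0.263,0,0,0,0.9,0.6],[-0.075,0.307,0,0,0,1.05,0.6],[-0.0848,0.3501,0.03,0,0,1.2,0.6]]' 30
```

```text
time: 0.9
ee_pos: [0.4612, 0.3562, 0.206]
tcp_rot: [-179.8, -0.3, 5.5]
wrist_force: [0.3, 0.4, -0.7]
opening: 0.0514
```

```bash
python3 -m creep '[[0,0,0.025,0,0,0.05,0.6],[0,0,0.06,0,0,0.102,0.6],[0,0,0.09,0,0,0.102,0.6],[0,0,0.1,0,0,0.102,0.6],[0,0,0.1,0,0,0.102,0.6]]'
python3 - <<'E'
from h import *
for n,o in (("top",(150,225)),("scene",(415,130))):
    im=optics.camera(n)[:,:,::-1]; cv2.imwrite(f"pics/{n}1.png",cv2.resize(im[o[1]:o[1]+65,o[0]:o[0]+80],None,fx=10,fy=9,interpolation=2))
E
```

```text
time: 1.4
ee_pos: [0.4578, 0.3563, 0.1018]
tcp_rot: [179.9, 0.1, 0.0]
wrist_force: [0.5, -0.2, 1.2]
opening: 0.0515
```

View pics/scene1.png

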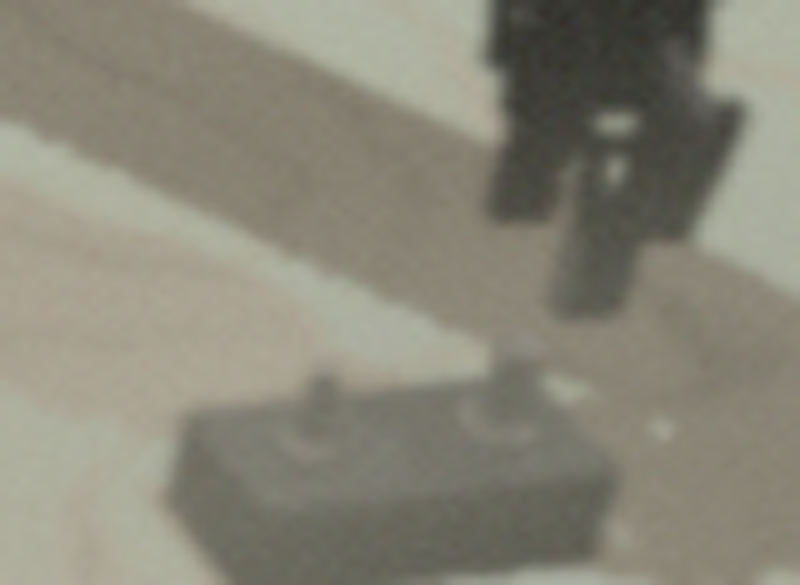

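View pics/top1.png

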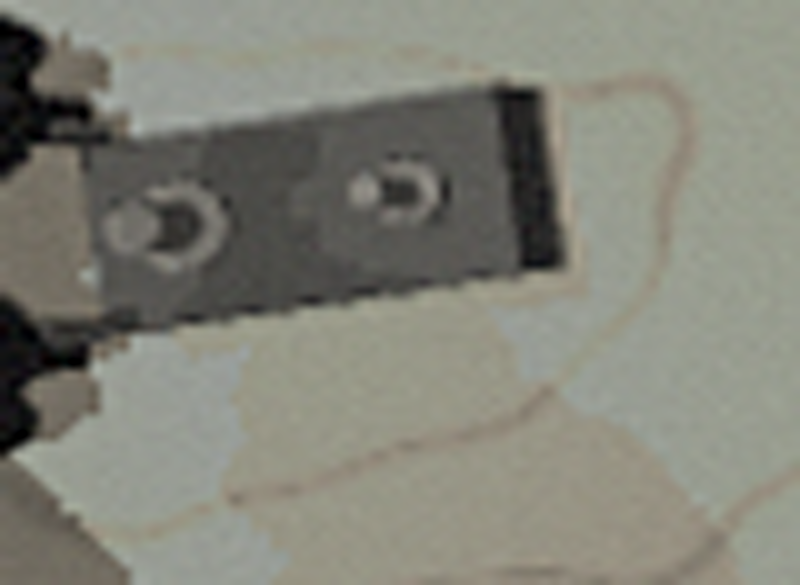

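Run:
```python
from h import *
o=bot.get_obs();print(o['ee_pos'],o['tcp_rot'],o['q'],o['time'],o['qd'])
p=o['ee_pos']
for dx in(-.026,0,.026):
  q=proj("scene",p+[dx,0,.006])[0]; print((q-[415,130])*[10,9]); q=proj("top",p+[dx,0,.006])[0]; print("t",(q-[150,225])*[10,9])
```

```text
[0.45891279 0.35726456 0.10463704] [-1.79950652e+02 -6.33352845e-02  2.07086388e-02] [3.79008010e+01 8.56741789e+00 1.26504100e-02 8.13649417e+01
 6.20581267e-05 1.27880065e+02] 1.5 [ 0.01933691 -0.46203472  1.00749166 -0.05285355 -0.04778781  0.04196569]
[519.23281496 208.09789033]
t [ 59.59956411 322.43099814]
[548.12708453 251.4722773 ]
t [ 61.07759079 232.76312521]
[577.81963797 296.14028792]
t [ 62.59423967 143.56797856]
```

```bash
for i in 1 2 3; do python3 -m creep '[[0,0,0,0,0,0,0.6]]'|head -2; done
```

```text
time: 1.6
ee_pos: [0.4592, 0.3575, 0.1052]
time: 1.7
ee_pos: [0.4591, 0.3574, 0.1048]
time: 1.8
ee_pos: [0.4589, 0.3572, 0.1041]
```

```bash
python3 -m creep '[[0.002,0.002,0.015,0,0,0,0.6],[0.002,0.002,0.035,0,0,0,0.6],[0.002,0.002,0.05,0,0,0,0.6],[0.002,0.002,0.0565,0,0,0,0.6],[0.002,0.002,0.0565,0,0,0,0.6],[0.002,0.002,0.0565,0,0,0,0.6]]'
python3 - <<'E'
from h import *
for n,o in (("top",(150,225)),("scene",(415,130))):
    im=optics.camera(n)[:,:,::-1]; cv2.imwrite(f"pics/{n}2.png",cv2.resize(im[o[1]:o[1]+65,o[0]:o[0]+80],None,fx=10,fy=9,interpolation=2))
print(bot.get_obs()['ee_pos'])
E
```

```text
time: 2.4
ee_pos: [0.4607, 0.355, 0.0471]
tcp_rot: [-180.0, -0.0, 0.0]
wrist_force: [-0.1, 0.6, 0.6]
opening: 0.0513
[0.4609978  0.35519992 0.04762012]
```

View pics/scene2.png

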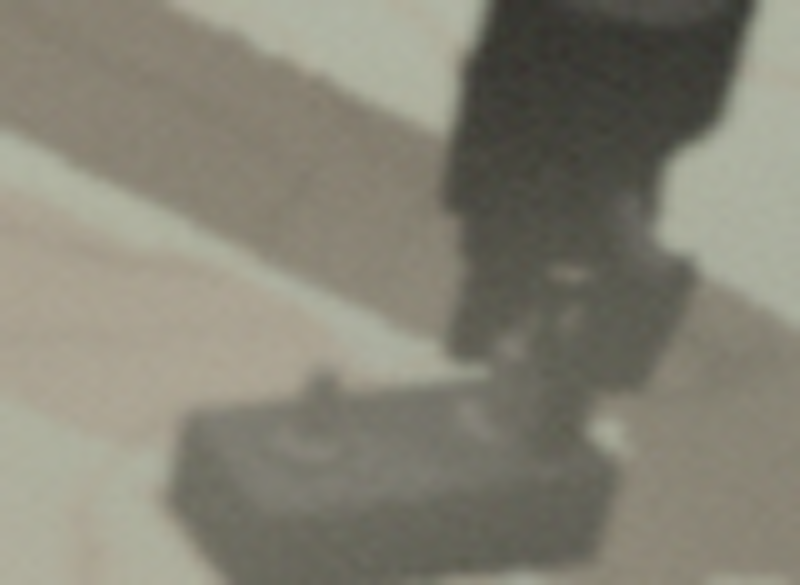

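The finger in front of the pin sits where the projection says it should, so I'll close.

```bash
python3 -m creep '[[0,0,0,0,0,0,0.1],[0,0,0,0,0,0,0],[0,0,0,0,0,0,0],[0,0,0,0,0,0,0],[0,0,0,0,0,0,0],[0,0,0,0,0,0,0]]' 50
```

```text
time: 3.1
ee_pos: [0.4605, 0.355, 0.0472]
tcp_rot: [-180.0, -0.0, 0.0]
wrist_force: [-1.9, -0.2, 5.6]
opening: 0.0145
```

```bash
python3 -m creep '[[0,0,-0.015,0,0,0,0],[0,0,-0.04,0,0,0,0],[0,0,-0.07,0,0,0,0],[0,0,-0.1,0,0,0,0],[0.02,0.04,-0.1,0,0,0,0],[0.035,0.085,-0.1,0,0,0,0],[0.052,0.13,-0.1,0,0,0,0],[0.07,0.175,-0.1,0,0,0,0]]'; python3 -m creep '[[0.015,0.046,0,0,0,0,0],[0.03,0.09,0,0,0,0,0],[0.045,0.13,0,0,0,0,0],[0.058,0.16,0,0,0,0,0],[0.067,0.1855,0.01,0,0,0,0],[0.067,0.1855,0.03,0,0,0,0],[0.067,0.1855,0.04,0,0,0,0],[0.067,0.1855,0.04,0,0,0,0]]';python3 -m creep '[[0,0,0,0,0,0,0],[0,0,0,0,0,0,0]]'
python3 - <<'E'
from h import *
for n,o in (("top",(265,170)),("scene",(320,155))):
    im=optics.camera(n)[:,:,::-1]; cv2.imwrite(f"pics/{n}3.png",cv2.resize(im[o[1]:o[1]+60,o[0]:o[0]+80],None,fx=10,fy=10,interpolation=2))
print(bot.get_obs()['ee_pos'])
E
```

```text
time: 3.9
ee_pos: [0.5311, 0.1782, 0.1477]
tcp_rot: [-180.0, -0.1, 0.0]
wrist_force: [2.3, 0.5, -0.3]
opening: 0.0145
time: 4.7
ee_pos: [0.5967, -0.0055, 0.1055]
tcp_rot: [-180.0, 0.1, 0.0]
wrist_force: [-0.2, -0.7, -0.7]
opening: 0.0148
time: 4.9
ee_pos: [0.598, -0.0051, 0.108]
tcp_rot: [180.0, -0.1, 0.1]
wrist_force: [0.2, 1.1, -0.1]
opening: 0.0141
[ 0.59792498 -0.00517165  0.10774165]
```

View pics/scene3.png

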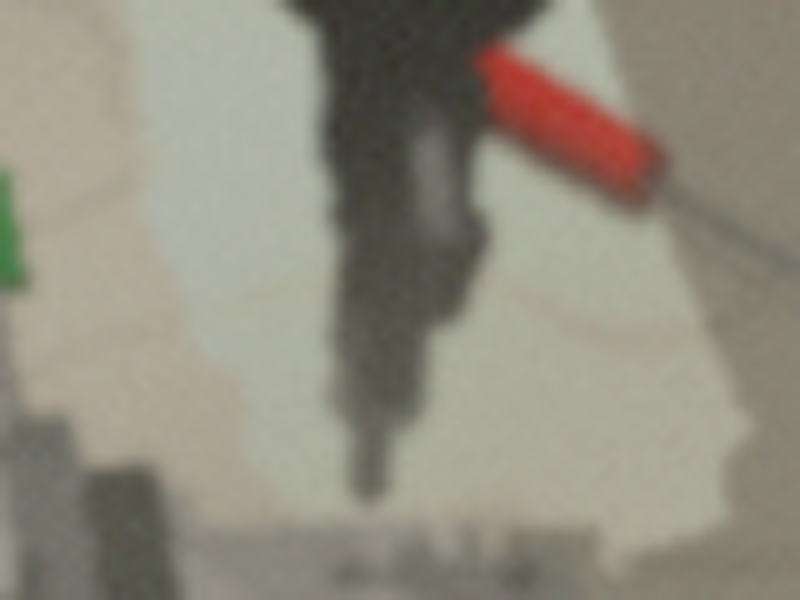

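View pics/top3.png

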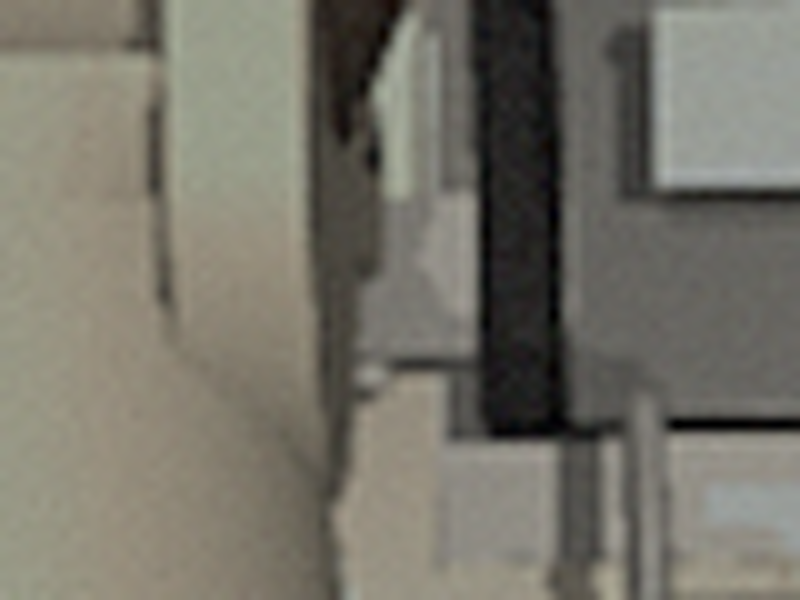

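The scene view shows the pin held upright, with its tip at crop (370,502), about pixel (357,205). I'll check that against the pose I expect.

Run:
```python
from h import *
z=.1077-.041
for y in(-.0105,-.0055,-.0005):
  print(y,(proj("scene",[.5975,y,z])[0]-[320,155]+.5)*10-.5, "flange under",(proj("scene",[.5975,y,z+.034])[0]-[320,155]+.5)*10-.5)
print("hole seen",proj("scene",[.5978,-.0057,.038])[0],crop((603,285),(255,165),6))
```

```text
-0.0105 [345.63682546 494.66531622] flange under [353.89761379 396.92945052]
-0.0055 [363.82939722 493.90679533] flange under [372.40074135 396.19501403]
-0.0005 [382.00699579 493.14853011] flange under [390.88825465 395.46117448]
hole seen [355.17304405 212.00665995] [355.08333333 212.08333333]
```

```bash
python3 -m creep '[[0,0.001,0.012,0,0,0,0],[0,0.001,0.02,0,0,0,0],[0,0.001,0.0245,0,0,0,0],[0,0.001,0.0245,0,0,0,0],[0,0.001,0.0245,0,0,0,0]]'
python3 - <<'E'
from h import *
o=(335,190)
for n in ("scene",):
    im=np.mean([optics.camera(n)[:,:,::-1].astype(float) for _ in range(4)],0).astype(np.uint8); cv2.imwrite(f"pics/{n}4.png",cv2.resize(im[o[1]:o[1]+36,o[0]:o[0]+50],None,fx=16,fy=16,interpolation=2))
p=bot.get_obs()['ee_pos'];print(p)
f=lambda X:(proj("scene",X)[0]-o+.5)*16-.5
print("tip",f(p-[0,0,.041]),"hole",(np.array([355.083,212.083])-o+.5)*16-.5)
for y in (-.00675,.00675): print(f([.598,-.006+y,.038]))
for x in (-.00675,.00675): print(f([.598+x,-.006,.038]))
E
```

```text
time: 5.5
ee_pos: [0.5975, -0.0067, 0.0821]
tcp_rot: [180.0, 0.0, 0.0]
wrist_force: [-0.2, -0.4, -1.0]
opening: 0.0143
[ 0.59779384 -0.00665952  0.08259122]
tip [326.13953447 344.02027328] hole [328.828 360.828]
[289.95078653 362.11836565]
[367.43672457 358.75933351]
[323.0734325  334.96755017]
[334.40087454 386.1184858 ]
```

View pics/scene4.png

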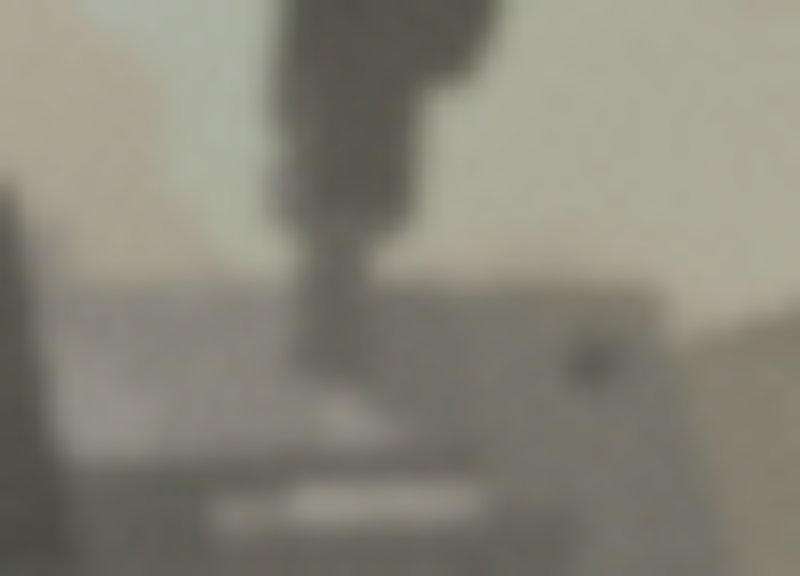

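The shank is centred at about x=332 in the crop and the hole at 329, which is within 0.5 mm. I'll descend gently and watch the force.

```bash
python3 -m creep '[[0,0,0.004,0,0,0,0],[0,0,0.007,0,0,0,0],[0,0,0.01,0,0,0,0],[0,0,0.013,0,0,0,0],[0,0,0.013,0,0,0,0]]'
```

```text
time: 6.2
ee_pos: [0.5967, -0.0065, 0.0682]
tcp_rot: [-180.0, 0.1, 0.0]
wrist_force: [-3.4, 1.9, -2.2]
opening: 0.014
```

```bash
python3 -m creep '[[-0.0006,-0.0003,0,0,0,0,0],[-0.0006,-0.0003,0.004,0,0,0,0],[-0.0006,-0.0003,0.008,0,0,0,0],[-0.0006,-0.0003,0.008,0,0,0,0]]'
```

```text
time: 6.6
ee_pos: [0.5965, -0.0064, 0.0607]
tcp_rot: [180.0, 0.1, -0.0]
wrist_force: [-4.9, 1.2, -1.9]
opening: 0.0142
```

```bash
python3 -m creep '[[-0.0008,-0.0002,0.003,0,0,0,0],[-0.0008,-0.0002,0.006,0,0,0,0],[-0.0008,-0.0002,0.009,0,0,0,0],[-0.0008,-0.0002,0.009,0,0,0,0]]'; python3 -m creep '[[0,0,0.003,0,0,0,0],[0,0,0.005,0,0,0,0],[0,0,0.005,0,0,0,0]]'
python3 - <<'E'
from h import *
o=(335,190)
im=optics.camera("scene")[:,:,::-1]; cv2.imwrite(f"pics/scene5.png",cv2.resize(im[o[1]:o[1]+36,o[0]:o[0]+50],None,fx=16,fy=16,interpolation=2))
E
```

```text
time: 7.0
ee_pos: [0.5958, -0.0063, 0.0513]
tcp_rot: [180.0, 0.1, -0.0]
wrist_force: [-3.9, -0.4, -0.8]
opening: 0.0145
time: 7.3
ee_pos: [0.5959, -0.0062, 0.0465]
tcp_rot: [180.0, 0.1, -0.0]
wrist_force: [-3.3, -0.8, -0.8]
opening: 0.0142
```

View pics/scene5.png

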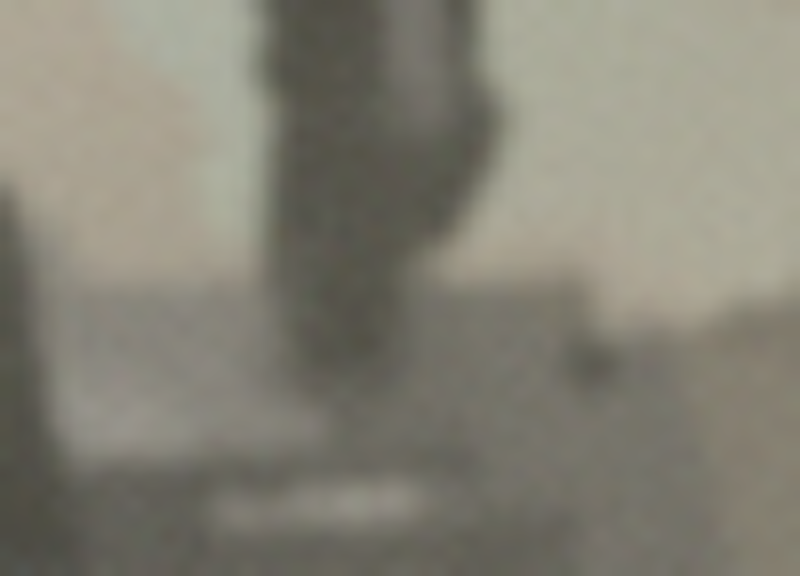

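```bash
python3 -m creep '[[-0.0004,0,0.002,0,0,0,0],[-0.0004,0,0.003,0,0,0,0],[-0.0004,0,0.003,0,0,0,0]]';python3 -m creep '[[0,0,0.001,0,0,0,0],[0,0,0.0015,0,0,0,0],[0,0,0.0015,0,0,0,0]]'
```

```text
time: 7.65
ee_pos: [0.596, -0.0062, 0.0452]
tcp_rot: [180.0, -0.1, -0.0]
wrist_force: [-6.7, -0.5, 6.9]
opening: 0.0142
time: 7.95
ee_pos: [0.596, -0.0062, 0.0451]
tcp_rot: [180.0, -0.1, -0.0]
wrist_force: [-12.2, -1.0, 16.9]
opening: 0.0142
```

Contact came at TCP z 0.0452, exactly the height expected for home, with 17 N on it. I'll release, back up and inspect.

```bash
python3 -m creep '[[0,0,0.0005,0,0,0,0],[0,0,0,0,0,0,0.3],[0,0,0,0,0,0,0.5],[0,0,0,0,0,0,0.5],[0,0,-0.02,0,0,0,0.5],[0,0,-0.06,0,0,0,0.5],[0,0,-0.1,0,0,0,0.5],[0,0,-0.12,0,0,0,0.5]]'; python3 -m creep '[[-0.02,0.03,0,0,0,0,0.5],[-0.055,0.07,0,0,0,0,0.5],[-0.085,0.11,0,0,0,0,0.5],[-0.098,0.149,0,0,0,0,0.5],[-0.098,0.149,0,0,0,0,0.5]]'
python3 - <<'E'
from h import *
for n,o in (("top",(265,170)),("scene",(320,180))):
    im=optics.camera(n)[:,:,::-1]; cv2.imwrite(f"pics/{n}6.png",cv2.resize(im[o[1]:o[1]+50,o[0]:o[0]+66],None,fx=12,fy=12,interpolation=2))
print(bot.get_obs()['ee_pos'],bot.get_obs()['opening'])
a=[.5975,-.0057]
for n,o in (("top",(265,170)),("scene",(320,180))):
  for z in(.038,.043,.073): print(n,z,(proj(n,a+[z])[0]-o+.5)*12-.5)
E
```

```text
time: 8.75
ee_pos: [0.5969, -0.0061, 0.1663]
tcp_rot: [-180.0, -0.2, 0.0]
wrist_force: [-0.2, -0.5, 0.1]
opening: 0.0426
time: 9.25
ee_pos: [0.4963, -0.1589, 0.1629]
tcp_rot: [179.9, -0.0, -0.3]
wrist_force: [-0.1, 0.4, 0.3]
opening: 0.0428
[ 0.49774059 -0.15598706  0.16274705] 0.04226493634960884
top 0.038 [362.52336281 335.99953214]
top 0.043 [360.5936034  333.36674524]
top 0.073 [348.61923652 317.02988576]
scene 0.038 [427.38758805 388.72780587]
scene 0.043 [428.84188942 372.21751043]
scene 0.073 [437.70243573 271.40031602]
```

View pics/scene6.png

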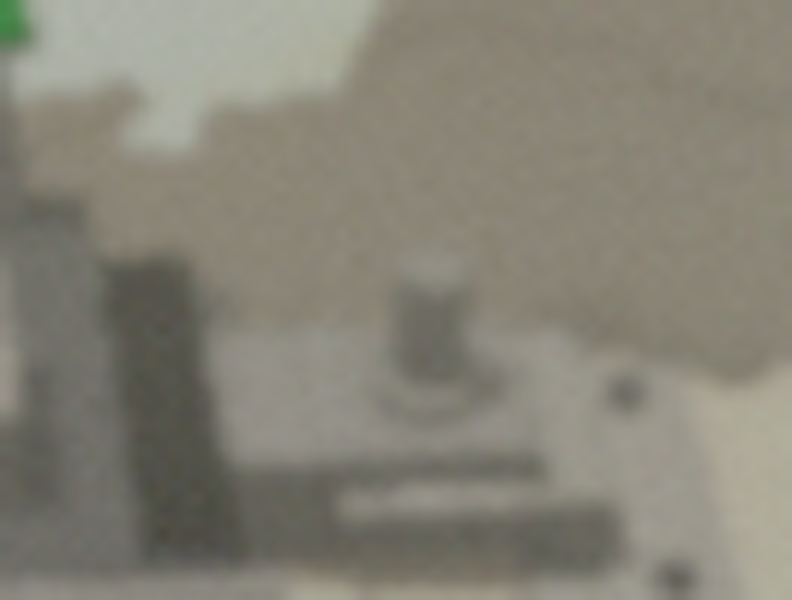

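View pics/top6.png

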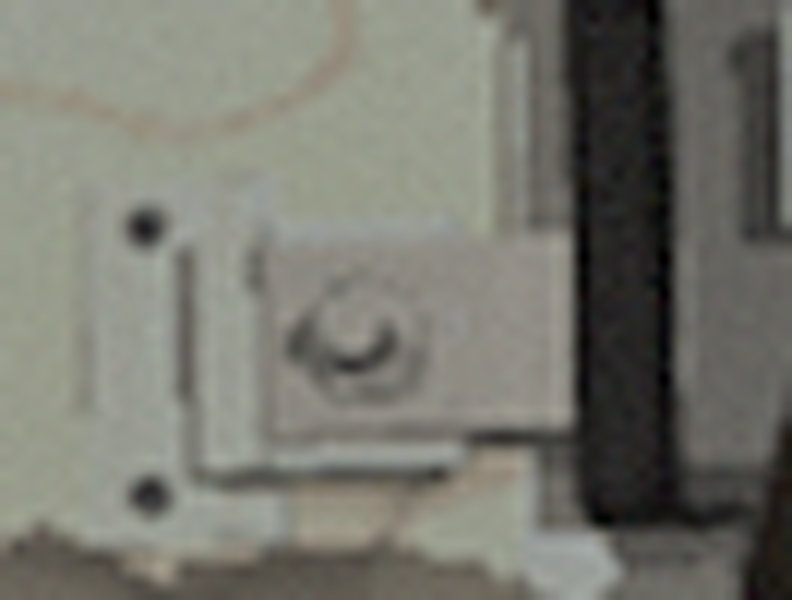

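The pin stands upright with its flange on the fork. In the scene view the stem top is at about (433,268) in the crop, against a predicted (438,271) for home. Next is the handle.

```bash
python3 -m creep '[[0,0,0.03,0,0,0,0.5],[0,0,0.06,0,0,0,0.5],[0,0,0.09,0,0,0,0.5],[0,0,0.11,0,0,0,0.5],[0,0,0.122,0,0,0,0.5],[0,0,0.122,0,0,0,0.5],[0,0,0.122,0,0,0,0.5]]'
python3 - <<'E'
from h import *
for n,o in (("top",(295,180)),("scene",(255,130))):
    im=optics.camera(n)[:,:,::-1]; cv2.imwrite(f"pics/{n}7.png",cv2.resize(im[o[1]:o[1]+80,o[0]:o[0]+110],None,fx=7,fy=7,interpolation=2))
print(bot.get_obs()['ee_pos'],bot.get_obs()['wrist_force'])
E
```

```text
time: 10.05
ee_pos: [0.4984, -0.1548, 0.0415]
tcp_rot: [180.0, -0.0, 0.0]
wrist_force: [0.8, 0.2, 0.2]
opening: 0.0425
[ 0.4987238  -0.1551573   0.04206434] [-1.0791518   0.54154228  0.53034206]
```

View pics/scene7.png

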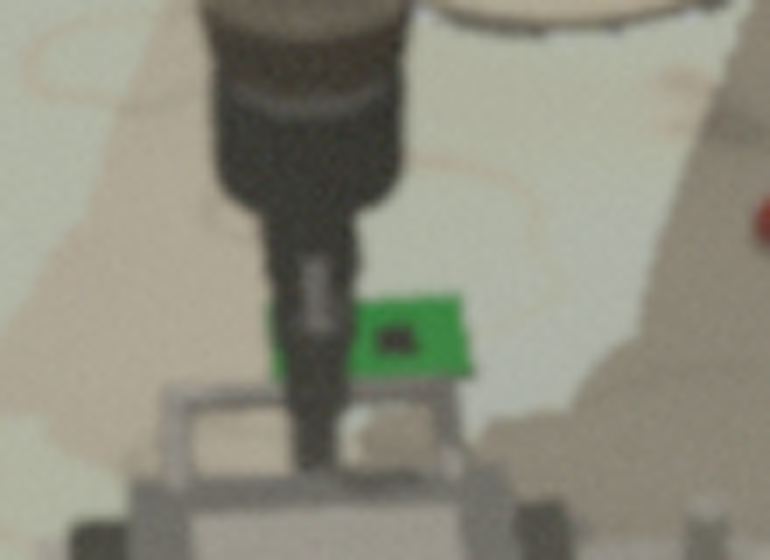

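The near finger is inside the handle loop at about (318,430), midway between the arms, so I'll close.

```bash
python3 -m creep '[[-0.0005,0,0.0015,0,0,0,0.1],[-0.0005,0,0.0015,0,0,0,0],[-0.0005,0,0.0015,0,0,0,0],[-0.0005,0,0.0015,0,0,0,0],[-0.0005,0,0.0015,0,0,0,0],[-0.0005,0,0.0015,0,0,0,0]]' 35
```

```text
time: 10.75
ee_pos: [0.4956, -0.1553, 0.0396]
tcp_rot: [180.0, 0.2, -0.0]
wrist_force: [-10.2, 0.4, 8.0]
opening: 0.0106
```

The handle is gripped at 10.6 mm opening, consistent with the 12 mm bar. I'll lift along the arc and check the forces after each stretch.

```bash
python3 -m creep '[[-0.0018,0,-0.0095,0,0,0,0],[-0.0010,0,-0.019,0,0,0,0],[0.0004,0,-0.0303,0,0,0,0],[0.0026,0,-0.0415,0,0,0,0],[0.0054,0,-0.0525,0,0,0,0],[0.0089,0,-0.0634,0,0,0,0],[0.013,0,-0.074,0,0,0,0],[0.0178,0,-0.0844,0,0,0,0]]';python3 -m creep '[[0,0,0,0,0,0,0]]'
```

```text
time: 11.55
ee_pos: [0.5144, -0.1552, 0.1244]
tcp_rot: [180.0, 0.1, -0.0]
wrist_force: [-7.5, -1.9, 0.1]
opening: 0.0109
time: 11.65
ee_pos: [0.5149, -0.1552, 0.1254]
tcp_rot: [180.0, 0.0, -0.0]
wrist_force: [-7.9, -1.4, 1.1]
opening: 0.0106
```

```bash
python3 -m creep '[[0.0045,0,-0.01,0,0,0,0],[0.01,0,-0.0197,0,0,0,0],[0.0163,0,-0.0291,0,0,0,0],[0.0234,0,-0.038,0,0,0,0],[0.031,0,-0.0465,0,0,0,0],[0.0391,0,-0.0545,0,0,0,0],[0.0477,0,-0.062,0,0,0,0],[0.0566,0,-0.069,0,0,0,0]]';python3 -m creep '[[0,0,0,0,0,0,0]]'
python3 - <<'E'
from h import *
for n,o in (("scene",(235,100)),):
    im=optics.camera(n)[:,:,::-1]; cv2.imwrite(f"pics/{n}8.png",cv2.resize(im[o[1]:o[1]+160,o[0]:o[0]+160],None,fx=3.7,fy=3.7,interpolation=2))
E
```

```text
time: 12.45
ee_pos: [0.5709, -0.1551, 0.1954]
tcp_rot: [180.0, 0.0, -0.0]
wrist_force: [-12.5, -0.3, 13.3]
opening: 0.0108
time: 12.55
ee_pos: [0.5718, -0.1551, 0.196]
tcp_rot: [180.0, -0.1, -0.0]
wrist_force: [-12.8, 0.7, 13.9]
opening: 0.0105
```

View pics/scene8.png

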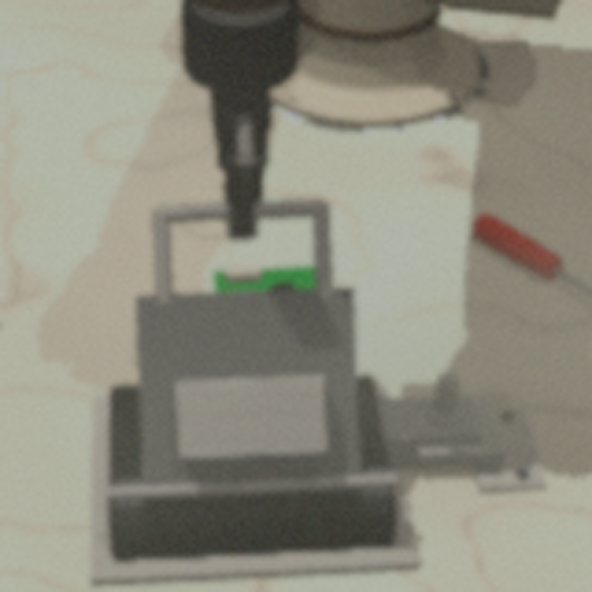

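The lid is at about 0.94 rad and rising well. The lid is pushing the tool radially outward, which fits a hinge centre at TCP-frame (0.6845, 0.043). I'll use that arc for the rest.

```bash
python3 -m creep '[[0.0054,0,-0.0068,0,0,0,0],[0.0118,0,-0.0109,0,0,0,0],[0.0183,0,-0.0148,0,0,0,0],[0.025,0,-0.0183,0,0,0,0],[0.0319,0,-0.0216,0,0,0,0],[0.0388,0,-0.0247,0,0,0,0],[0.0441,0,-0.0268,0,0,0,0],[0.0495,0,-0.0287,0,0,0,0]]';python3 -m creep '[[0,0,0,0,0,0,0],[0,0,0,0,0,0,0]]'
python3 - <<'E'
from h import *
for n,o in (("scene",(235,60)),("top",(285,140))):
    im=optics.camera(n)[:,:,::-1]; cv2.imwrite(f"pics/{n}9.png",cv2.resize(im[o[1]:o[1]+195,o[0]:o[0]+160],None,fx=3,fy=3,interpolation=2))
print(bot.get_obs()['ee_pos'])
E
```

```text
time: 13.4
ee_pos: [0.6218, -0.155, 0.2225]
tcp_rot: [180.0, -0.1, 0.0]
wrist_force: [-1.0, -0.0, -5.4]
opening: 0.0105
time: 13.6
ee_pos: [0.6221, -0.1551, 0.2223]
tcp_rot: [180.0, -0.1, 0.0]
wrist_force: [-1.4, 0.2, 5.2]
opening: 0.0111
[ 0.62197343 -0.15505321  0.22231796]
```

View pics/scene9.png

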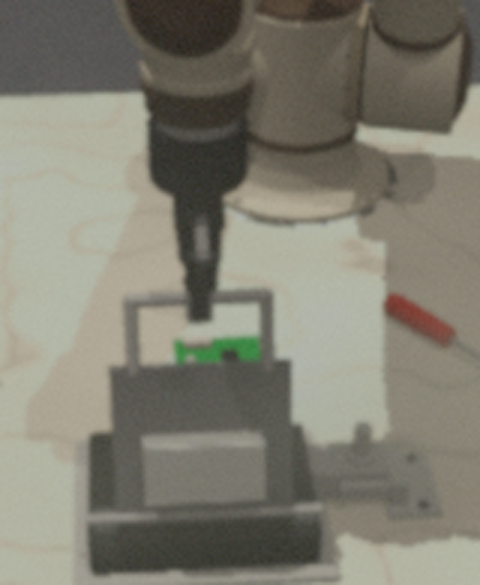

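View pics/top9.png

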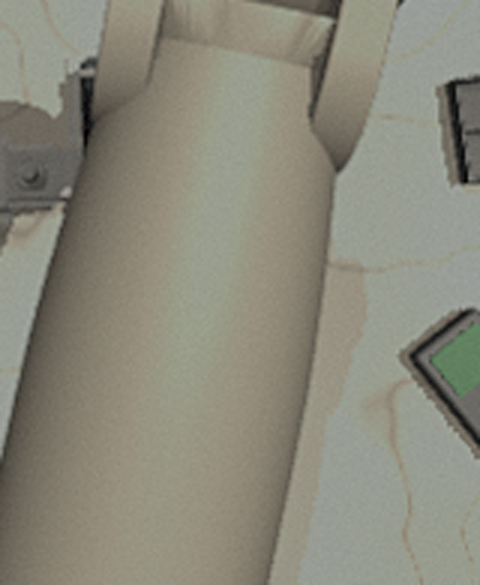

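```bash
python3 -m creep '[[0.004,0,-0.0014,0,0,0,0],[0.008,0,-0.0027,0,0,0,0],[0.012,0,-0.0038,0,0,0,0],[0.0155,0,-0.0045,0,0,0,0],[0.0155,0,-0.0045,0,0,0,0],[0.0155,0,-0.0045,0,0,0,0]]';python3 -m creep '[[0,0,0,0,0,0,0],[0,0,0,0,0,0,0]]'
python3 - <<'E'
from h import *
o=(255,120)
im=np.mean([optics.camera("scene")[:,:,::-1].astype(float) for _ in range(4)],0).astype(np.uint8)
cv2.imwrite(f"pics/scene10.png",cv2.resize(im[o[1]:o[1]+120,o[0]:o[0]+130],None,fx=5,fy=5,interpolation=2))
ob=bot.get_obs();print(ob['ee_pos'],ob['wrist_force'])
H=np.array([.688,-.1554,.06])
for t in(1.25,1.324,1.4):
  B=[H+[-.19*np.cos(t),y,.19*np.sin(t)] for y in(.055,-.055)]
  E=[H+[-.135*np.cos(t),y,.135*np.sin(t)] for y in(.075,-.075)]
  print(t,((proj("scene",B)-o+.5)*5-.5).round(1).tolist(),((proj("scene",E)-o+.5)*5-.5).round(1).tolist())
E
```

```text
time: 14.3
ee_pos: [0.6376, -0.1551, 0.2266]
tcp_rot: [180.0, -0.1, 0.0]
wrist_force: [-2.4, 0.4, 7.0]
opening: 0.0106
time: 14.5
ee_pos: [0.6375, -0.1551, 0.2266]
tcp_rot: [180.0, -0.1, 0.0]
wrist_force: [-2.3, -0.3, 6.1]
opening: 0.0106
[ 0.63749525 -0.15502728  0.22661276] [-2.51313719  1.07647657  6.04831594]
1.25 [[345.6, 194.2], [117.4, 202.0]] [[386.9, 300.7], [80.8, 312.1]]
1.324 [[348.4, 203.3], [117.5, 211.2]] [[389.2, 307.8], [80.6, 319.4]]
1.4 [[351.4, 214.9], [117.7, 223.1]] [[391.5, 316.8], [80.5, 328.6]]
```

View pics/scene10.png

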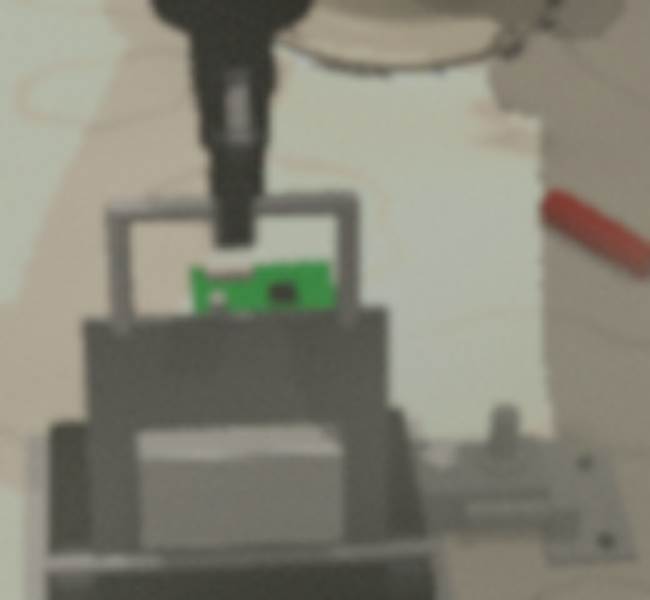

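The bar ends are seen at (118,211) and (345,201). The prediction for 1.324 rad is (117.5,211) and (348,203), and the measured TCP gives about 1.32 rad. The pin is still seated and the arm is still, so I'll hand in.

Run:
```python
from h import *
im=optics.camera("scene")[:,:,::-1]; cv2.imwrite("pics/scene11.png",im)
print(bot.get_obs()['ee_pos'],bot.job_done())
```

```text
the job is handed in; nothing more can be done
[ 0.63751045 -0.15504703  0.22657423] None
```

View pics/scene11.png

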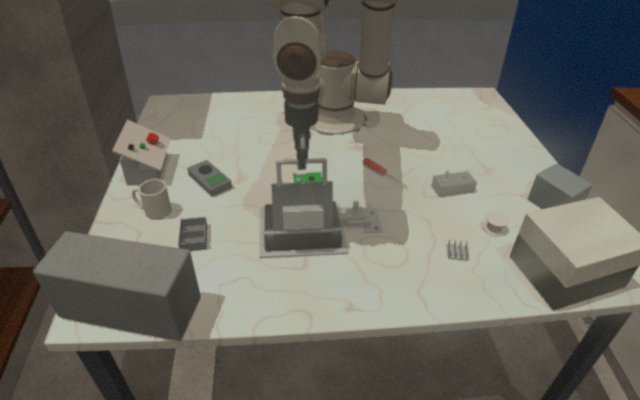

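I pushed the thick pin home through the fork and lug, then lifted the lid to its balance point. The job is handed in at about 15 s, with the gripper still holding the handle.

- **Pin:** the flange met the fork at the tool height expected for home. I pushed to about 17 N with no further movement, and the pictures taken after release show it upright with the flange on the fork. I did not feel the sprung ball grip as a separate push, and I made no second press on the stem.
- **Lid:** the tool position gives about 1.32 rad. The camera view agrees to about 0.02 rad with the 1.324 rad balance point. The tool position did not change over the last checks.
- **Disagreements:** the arm's readings put the hinge about 3.5 mm nearer the robot than the cameras did, so I corrected the lifting arc to match. When I handed in, the handle was still pushing on the gripper with about 6 N, mostly in line with the lid.
- **Other items:** in the last picture the thin pin, screwdriver, board and other things look unmoved.

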